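# Clamp the covered test cup in the flash-point tester

## Task

Secure the brass test cup that sits in the tester's heater: swing the steel clamp arm clockwise (seen from above) until it stops over the cup's flange, then turn its knurled thumbscrew clockwise until the foot seats firmly on the flange. Stop as soon as the resistance has clearly risen, do not overtighten; let go, and leave the arm at its stop, the cup in its seat and the other things on the deck where they are.

Things in the scene. Friction and masses are not known exactly. Their poses are not given: they have to be found in the camera images.
- seat (a point): centre of the bore in the heater ring, in the plane of the ring's top face, 85 mm above the table. The ring is steel, 130 mm across and 25 mm high, slotted round its skirt, on a blue deck 250 x 250 mm whose top is 60 mm above the table; z up. The whole tester is fixed but stands at a different place and yaw each time.
- flange (a point): the loose brass test cup (about 0.8 kg) in the bore: centre of the top face of its 80 mm flange, 5 mm above the ring. The cup's closed cover, 42 mm across, rises 6 mm over the flange, with one small stud up to 6 mm higher.
- cup: the same cup; origin at the centre of its underside, 23 mm below the flange's top face, z up.
- pivot (a point): middle of the top of the clamp arm's pivot, a steel post on the deck 105 mm from the bore's centre, its top 125 mm above the table. The arm is a flat steel bar 16 mm wide, its top face 7 mm below this point, and swings level about this vertical axis. The thumbscrew's axis is 74.2 mm from the pivot's axis.
- clamp_arm (a joint): swing of the clamp arm, rad; grows clockwise seen from above; 1.1 is the fixed stop, where the thumbscrew stands over the flange on the straight line from pivot to bore; it starts at 0 to 0.45. It stays where it is left (friction about 0.12 N m, that is about 2 N pushed at the knob).
- knob (a point): centre of the thumbscrew's knurled steel knob (30 mm across, 18 mm high, vertical axis), at the end of the clamp arm. It can be gripped across any diameter. The underside of the knob is at first 10 to 13 mm above the arm's top face and comes down as the screw is turned, to about 8.5 mm when seated.
- thumbscrew: the thumbscrew; origin mid-underside of its 16 mm foot, 45.5 mm below the knob's centre; z up. Right-handed: clockwise seen from above it goes down 1.6 mm per rad; 1.1 to 2.7 rad to touch, so it may take two grips. Free turning takes a steady 0.1 N m; once the foot bears on the flange the torque rises steeply: 0.08 to 0.13 N m more is firmly seated. It stays where it is left.
- gauge: bystander on the deck: a brass plug 32 mm across and 26 mm high, upright; origin at its underside.
- collar: bystander on the deck: a steel ring 34 mm across and 14 mm high; origin at its underside.
- cap: bystander on the deck: a white plastic cap 28 mm across and 20 mm high; origin at its underside.
Not all that is in view belongs to the job. Leave any orange look-alike of the cup alone.

How it is judged (in metres and radians):
On the way, in this order (a step that is already met when the one before it is completed fails the run):
1. the clamp arm is at its stop over the flange (value of joint clamp_arm above 1 rad), for 0.2 s.
2. the thumbscrew's foot bears on the flange (contact force between thumbscrew and cup above 20 N), for 0.2 s.
At the end, for the whole second after the job is handed in: the clamp arm is within 0.1 rad of its stop, the thumbscrew's foot presses on the cup's flange with more than 20 N by itself, the cup is at rest in the bore, within 4 mm of its centre, upright and down on the ring (value of joint clamp_arm above 1 rad and contact force between thumbscrew and cup above 20 N and horizontal distance between flange and seat below 0.004 m and z of flange in the frame of seat below 0.007 m and angle between cup's own z axis and vertical below 0.06 rad and linear speed of cup below 0.01 m/s); the robot touches nothing.
It fails at once if the thumbscrew is overtightened (more than 110 N on the flange) (contact force between thumbscrew and cup above 110 N).
It fails at once if a bystander on the deck is pushed more than 15 mm (distance of any of gauge, collar, cap from where it was at the start of the episode above 0.015 m).
It also fails if it takes over 64 s, if anything falls off the work surface, if the arm or the gripper's body presses on something with over 40 N, if the wrist force passes 120 N, or if a joint passes its speed limit or range.

## Robot

A 6-joint arm with a two-finger parallel gripper is mounted at the origin on the work surface. World frame = base frame: x ahead of the robot, y to its left, z up, the work surface at z = 0. Lengths are in mm, angles in rad, forces in N, time in s.
With the tool pointing down it reaches from about 350 to 850 mm from the base axis. Payload 8.1 kg.
Tool frame: the origin (TCP) lies at the very end of the fingers, on their centre line; the grasp point (between the pads) lies 19 mm behind it (pinch_z is the distance from the TCP to the grasp point, in mm); z points along the fingers, y is the direction in which the jaws open and shut (so a half turn about z gives the same grasp; the last joint's range is limited). The gripper opens to 93 mm and grips with 3 to 60 N. Pads are 15 mm wide; open, the fingers measure 128 mm over their backs; the gripper's body (75 mm by 188 mm) begins 65 mm behind the grasp point.
Start: joints at [-1.323, 0.13, 1.488, -0, 1.523, -0.085], TCP at [196.034, -567.076, 218.635] pointing down, gripper open.
Joint ranges: [-2.96, 2.96], [-0.89, 2.26], [0.02, 2.5], [-1.34, 4.48], [0, 2.73], [-2.66, 2.66]. Speed limits (rad/s): [2.39, 2.39, 2.79, 3.14, 3.14, 3.14].

## Interface

Orientations are given as a unit quaternion [x, y, z, w].
In Python, from plant import * gives the robot as it stands.
- The arm moves only by the tool step_arm, never from a script. Its argument "steps" is a list of rows, each a list of 7 numbers: the shift along the world's x, y, z in cm, then the turn, a rotation vector about the world's x, y, z in degrees, then the closure, from -1 (fully open) to 1 (shut). A call has 1 to 5 rows; each row shifts and turns the commanded pose from where the row before left it; what a row does not reach is not made up. A row lasts 1/12 s, in which the tool goes at most 41.7 mm and 7.16 degrees, less where a joint would pass 70% of its speed; a pose out of reach is approached as far as the arm can. A call with a gripper value outside its range is refused whole. The fingers move at their own pace and stop on an object; the grip force is fixed at half the most. Time passes only in rows, so rows that do not move let the fingers close. It gives the time, the measured TCP pose, the force and the opening at its end, in the units of the state.
- read_state(): the state, without advancing time (a new reading comes with each control period).
- grab_frame(name): name is "scene" or "side" or "wrist"; returns (picture, depth): 480x640x3 uint8, red, green, blue; 480x640 float32, mm along the optical axis (not along the pixel's ray), 0 where there is no reading.
- calibration(name): a dict with "K" (3x3 intrinsics, pixels), "rvec" (rotation vector, rad) and "tvec" (3), from world to camera coordinates, as OpenCV has them; the wrist camera has in their place "T_tool_cam" (4x4, takes a point from camera to tool coordinates, whose origin is the TCP and whose axes are the flange's). Camera axes: x right, y down, z forward; pixel columns grow to the right and rows downward; lengths in mm; the calibration is good to about 2 mm. A picture is of the moment at which its call begins: read the wrist's pose just before it. calibration takes no time and is no camera call.
- job_done(): hands the job in, once; it reports no verdict.
The state is a dict: "clock": time; "joint_positions": joint angles; "dq": joint speeds; "joint_torque": joint torques, N m; "tcp_pos": TCP position; "eef_rot": TCP orientation; "ft_force": force on the tool from outside, world axes, zero at the start; "torque": the same for the moment, N m; "gripper_width": finger opening in mm.
Only numpy, scipy, OpenCV 4.12 (cv2) and the standard library are available. Lean on these libraries where they do the work, as an engineer would, in place of code of your own. Each camera call takes 0.05 s, during which the arm holds its last target.

## Working session

There is one attempt and no reset: what is moved stays moved. The work goes in short steps, Python scripts to look and compute and a tool call to move; the robot and the scene stay as the last step left them, time stands still between calls to the robot, and variables do not carry over. Pictures are saved under pics/ and viewed, and the job is handed in when it is done.

Besides the shell and the picture viewer there is one more tool, called as name(argument=value, ...) on one line, values as JSON. step_arm: Moves the arm, as the interface text tells. Its arguments: {"type":"object","properties":{"steps":{"type":"array","items":{"type":"array","items":{"type":"number"}}}},"required":["steps"]}

```bash
ls; mkdir -p pics; python3 - <<'E'
from plant import *
import cv2,numpy as np
print(read_state())
for n in ["scene","side","wrist"]:
    p,d=grab_frame(n); cv2.imwrite(f"pics/{n}0.png",p[...,::-1]); np.save(f"pics/{n}0.npy",d); print(n,calibration(n))
E
```

```text
pics
{'clock': 0.0, 'joint_positions': array([-1.32342789e+00,  1.31170069e-01,  1.48928459e+00, -5.13742171e-06,
        1.52298863e+00, -8.53856743e-02]), 'dq': array([-0.00189508,  0.00150479,  0.0016513 ,  0.00026552, -0.0014265 ,
        0.00120196]), 'joint_torque': array([ 2.03500407e-03, -5.59834027e+01, -4.91767395e+01,  7.70093920e-02,
        3.53090989e-02, -1.54139789e-04]), 'tcp_pos': array([ 195.8752642, -566.5218772,  217.5792122]), 'eef_rot': array([ 9.86190792e-01,  1.65610582e-01, -7.74181928e-05, -9.22078001e-04]), 'ft_force': array([-0.25803534,  0.36516097,  0.05282355]), 'torque': array([ 0.03868615,  0.06175731, -0.04713375]), 'gripper_width': 92.61289494125059}
scene {'K': array([[558.52930732,   0.        , 315.04478106],
       [  0.        , 558.52930732, 245.12987948],
       [  0.        ,   0.        ,   1.        ]]), 'rvec': array([ 2.1836633 ,  1.53176158, -0.44008023]), 'tvec': array([-216.33713786, -342.34055947, 1112.43114348])}
side {'K': array([[600.42571156,   0.        , 322.79122859],
       [  0.        , 600.42571156, 245.83586618],
       [  0.        ,   0.        ,   1.        ]]), 'rvec': array([ 2.05092521, -0.77106903,  0.42408691]), 'tvec': array([-366.47458003,  294.27468696,  514.92863234])}
wrist {'K': array([[379.37215734,   0.        , 318.93135079],
       [  0.        , 379.37215734, 230.88813017],
       [  0.        ,   0.        ,   1.        ]]), 'T_tool_cam': array([[-9.13031740e-04, -9.64025448e-01, -2.65808393e-01,
         7.24576374e+01],
       [ 9.99999451e-01, -7.43429058e-04, -7.38677609e-04,
        -3.52508028e-01],
       [ 5.14494330e-04, -2.65808922e-01,  9.64025597e-01,
        -1.65842348e+02],
       [ 0.00000000e+00,  0.00000000e+00,  0.00000000e+00,
         1.00000000e+00]])}
```

View pics/scene0.png

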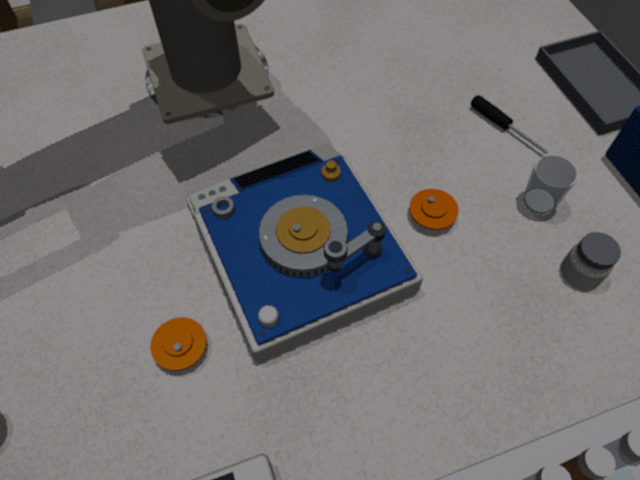

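View pics/side0.png

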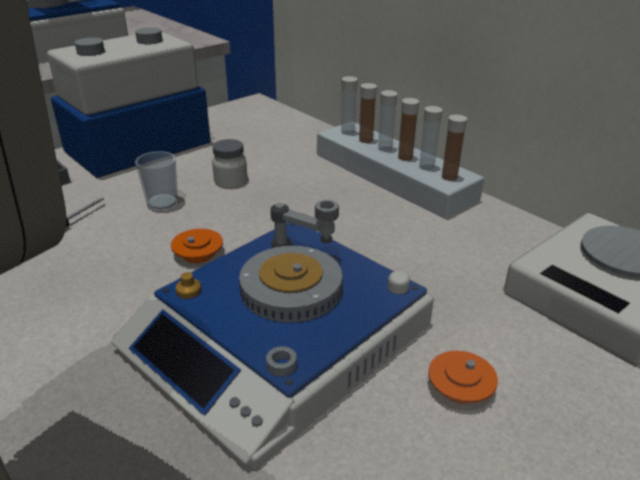

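View pics/wrist0.png

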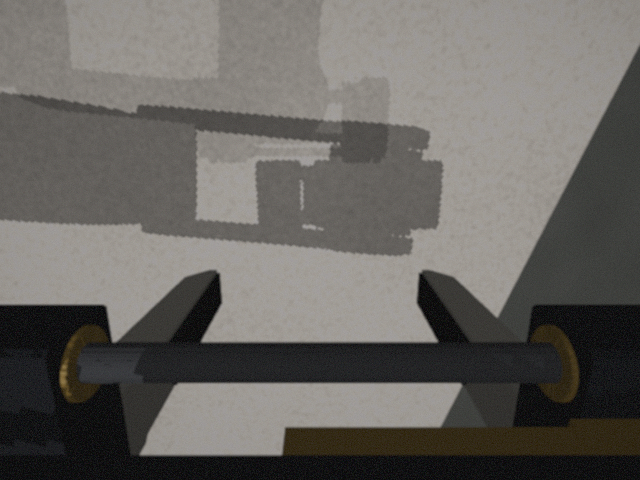

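Scene view: the brass cup is at (303,230) in the slotted ring, the thumbscrew knob at (336,250), and the pivot post top at (375,230). The collar is at (222,207), the gauge at (331,170) and the cap at (268,316).

Look-alikes: the orange cups at (434,210) and (180,344) are decoys. The pivot top (375,230) could be mistaken for the knob (336,250). I choose the knob at the ring side of the bar, and check it in a crop.

```bash
cat > h.py <<'E'
import numpy as np,cv2
from plant import *
from scipy.spatial.transform import Rotation as R
def cam2world(n,st=None):
    c=calibration(n); T=np.eye(4)
    if n=="wrist":
        T[:3,:3]=R.from_quat(st["eef_rot"]).as_matrix(); T[:3,3]=st["tcp_pos"]; return c["K"],T@c["T_tool_cam"]
    T[:3,:3]=cv2.Rodrigues(c["rvec"])[0]; T[:3,3]=c["tvec"]; return c["K"],np.linalg.inv(T)
def cloud(n,d,st=None):
    K,T=cam2world(n,st); v,u=np.mgrid[:480,:640]
    P=np.stack([(u-K[0,2])/K[0,0]*d,(v-K[1,2])/K[1,1]*d,d,np.ones_like(d)],-1)@T.T
    P=P[...,:3]; P[d<=0]=np.nan; return P
def rayz(n,u,v,z,st=None):
    K,T=cam2world(n,st); r=T[:3,:3]@np.array([(u-K[0,2])/K[0,0],(v-K[1,2])/K[1,1],1]); o=T[:3,3]
    return o+r*(z-o[2])/r[2]
E
python3 - <<'E'
from h import *
for n,b in (("scene",(180,140,440,340)),("side",(140,180,440,400))):
    im=cv2.imread(f"pics/{n}0.png"); x0,y0,x1,y1=b
    cv2.imwrite(f"pics/{n}0c.png",cv2.resize(im[y0:y1,x0:x1],None,fx=800/(x1-x0)*.999,fy=800/(x1-x0)*.999,interpolation=cv2.INTER_CUBIC)[:600])
    P=cloud(n,np.load(f"pics/{n}0.npy")); 
    pts=dict(scene=dict(knob=(336,246),pivot=(376,229),cup=(303,229),collar=(222,207),cap=(268,314),gauge=(331,168),bar=(358,238)),side=dict(knob=(326,207),pivot=(280,211),cup=(291,270),cap=(399,278)))[n]
    for k,(u,v) in pts.items(): print(n,k,np.nanmedian(P[v-2:v+3,u-2:u+3].reshape(-1,3),0).round(1))
E
```

```text
scene knob [547.2  64.1 148.4]
scene pivot [526.9 131.1 124.7]
scene cup [474.7  42.3  95.6]
scene collar [371.3 -56.4  60.5]
scene cap [577.5 -44.   80.5]
scene gauge [375.6 122.8  85.2]
scene bar [528.4 105.3 118.5]
side knob [542.5  56.2 148.5]
side pivot [520.4 124.8 121.2]
side cup [466.8  35.2  96.7]
side cap [572.6 -49.6  80.7]
```

View pics/scene0c.png

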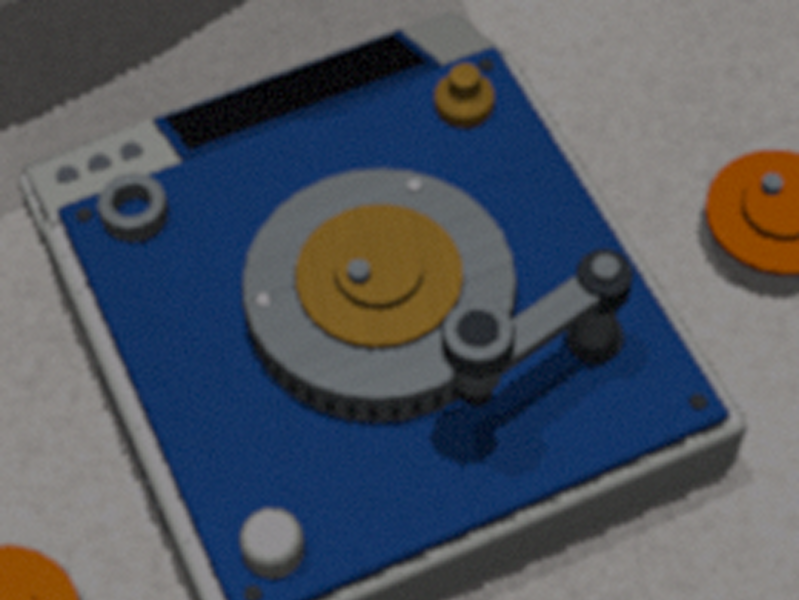

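View pics/side0c.png

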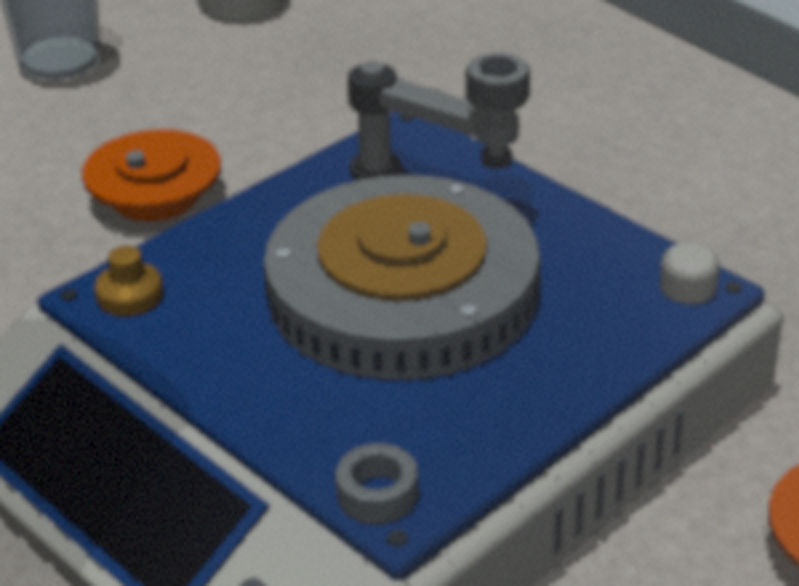

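The crop confirms the choice: the knob is the hollow-topped steel one at the ring end of the bar, and the pivot is the shorter post at the right. The two cameras differ by about 7 mm, so I'll look again from above with the wrist camera.

step_arm(steps=[[1.55, 2.85, 0.6, 0, 0, 3.55, -1], [1.55, 2.85, 0.6, 0, 0, 3.55, -1], [1.55, 2.85, 0.6, 0, 0, 3.55, -1], [1.55, 2.85, 0.6, 0, 0, 3.55, -1], [1.55, 2.85, 0.6, 0, 0, 3.55, -1]])

```text
clock: 0.57
tcp_pos: [273.8, -423.1, 248.5]
eef_rot: [0.948, 0.317, -0.0, -0.0]
ft_force: [0.2, -0.3, 0.6]
gripper_width: 93.0
```

step_arm(steps=[[1.55, 2.85, 0.6, 0, 0, 3.55, -1], [1.55, 2.85, 0.6, 0, 0, 3.55, -1], [1.55, 2.85, 0.6, 0, 0, 3.55, -1], [1.55, 2.85, 0.6, 0, 0, 3.55, -1], [1.55, 2.85, 0.6, 0, 0, 3.55, -1]])

```text
clock: 0.98
tcp_pos: [351.3, -280.5, 278.7]
eef_rot: [0.888, 0.46, 0.0, -0.0]
ft_force: [0.7, -0.3, -0.0]
gripper_width: 92.9
```

step_arm(steps=[[1.55, 2.85, 0.4, 0, 0, 3.55, -1], [1.55, 2.85, 0.4, 0, 0, 3.55, -1], [1.55, 2.85, 0.4, 0, 0, 3.55, -1], [1.55, 2.85, 0.4, 0, 0, 3.55, -1], [1.55, 2.85, 0.4, 0, 0, 3.55, -1]])

```text
clock: 1.4
tcp_pos: [428.9, -138.0, 298.8]
eef_rot: [0.807, 0.591, 0.0, 0.0]
ft_force: [1.3, 0.1, -0.1]
gripper_width: 93.0
```

step_arm(steps=[[1.55, 2.85, 0, 0, 0, 3.55, -1], [1.55, 2.85, 0, 0, 0, 3.55, -1], [1.55, 2.85, 0, 0, 0, 3.55, -1], [1.55, 2.85, 0, 0, 0, 3.55, -1], [1.55, 2.85, 0, 0, 0, 3.55, 0]])

```text
clock: 1.82
tcp_pos: [506.4, 4.6, 298.4]
eef_rot: [0.706, 0.709, -0.0, -0.0]
ft_force: [0.3, -0.8, 0.4]
gripper_width: 89.7
```

step_arm(steps=[[0, 0, 0, 0, 0, 0, 0], [0, 0, 0, 0, 0, 0, 0]])

```text
clock: 1.98
tcp_pos: [506.1, 4.4, 298.0]
eef_rot: [0.706, 0.709, -0.0, -0.0]
ft_force: [-0.4, -0.2, 1.1]
gripper_width: 77.5
```

```bash
python3 - <<'E'
from h import *
import pickle
s=read_state(); p,d=grab_frame("wrist"); cv2.imwrite("pics/wrist1.png",p[...,::-1]); pickle.dump((s,d,p),open("pics/w1.pkl","wb"))
print(s["tcp_pos"],R.from_quat(s["eef_rot"]).as_matrix().round(3),s["joint_positions"],s["gripper_width"],s["torque"],s["clock"])
E
```

```text
[506.09669953   4.35409996 298.01072996] [[-0.004  1.    -0.001]
 [ 1.     0.004  0.   ]
 [ 0.    -0.001 -1.   ]] [-9.26880735e-02 -1.43384244e-01  1.61759395e+00 -6.01614196e-05
  1.66870203e+00 -9.67769911e-02] 77.45299430965865 [-0.07786028 -0.07143585 -0.02279897] 1.9833
```

View pics/wrist1.png

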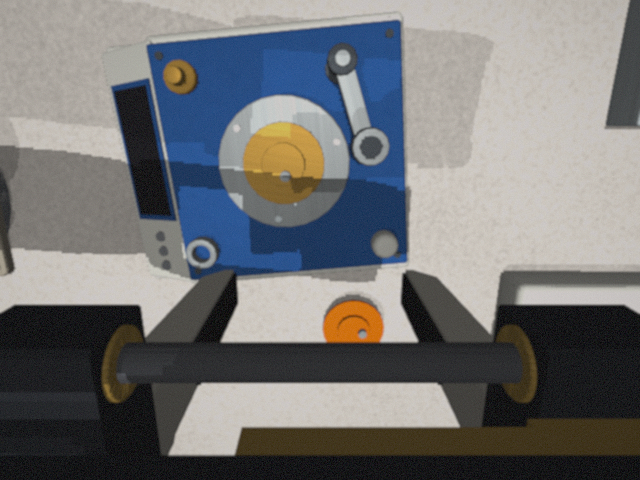

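The wrist view shows the cup at (284,163), the knob at (370,146) and the pivot at (342,59). I'll fit these in all three views.

```bash
python3 - <<'E'
from h import *
import pickle
s,d,p=pickle.load(open("pics/w1.pkl","rb"))
P=cloud("wrist",d,s)
hsv=cv2.cvtColor(p,cv2.COLOR_RGB2HSV)
# flange centroid by brass colour
m=((hsv[...,1]>110)&(hsv[...,0]<30)&(hsv[...,0]>10)).astype(np.uint8); m[:,:220]=0;m[230:]=0
ys,xs=np.nonzero(m); (c,r,a)=cv2.fitEllipse(cv2.convexHull(np.c_[xs,ys].astype(np.int32))); print("flange px",c,r, rayz("wrist",*c,90,s))
# ring outer: depth mask
for nm,lo,hi,box in (("ring/flange",80,93,None),("knob",140,155,None),("pivot",121,129,None),("bar",113,120,None)):
    z=P[...,2]; mm=(z>lo)&(z<hi)
    mm[260:]=0
    ys,xs=np.nonzero(mm); Q=P[mm]; print(nm,len(xs),np.median(xs),np.median(ys),"minmax",xs.min(),xs.max(),ys.min(),ys.max(),"xyz mean",Q.mean(0).round(1),np.median(Q[:,2]).round(1))
for u,v in ((370,130),(370,146),(384,146),(342,59),(342,52),(284,150),(240,170),(200,130),(300,180)): print(u,v,P[v,u].round(1))
x0,y0=300,20
cv2.imwrite("pics/w1c.png",cv2.resize(p[y0:y0+200,x0-100:x0+140,::-1],None,fx=3,fy=3,interpolation=cv2.INTER_CUBIC))
E
```

```text
flange px (283.2919006347656, 162.61050415039062) (79.43921661376953, 81.29878234863281) [469.57635381  43.9466413   90.        ]
ring/flange 12367 283.0 157.0 minmax 165 395 65 255 xyz mean [468.   46.8  86.2] 85.2
knob 1119 370.0 146.0 minmax 351 389 127 165 xyz mean [545.7  62.9 146.9] 147.1
pivot 382 342.0 58.0 minmax 327 356 42 74 xyz mean [523.1 132.7 123.1] 122.8
bar 1254 352.0 97.0 minmax 326 370 42 134 xyz mean [532.4 103.2 117.8] 117.8
370 130 [545.5  75.4 147. ]
370 146 [545.8  62.8 148.1]
384 146 [557.4  62.8 147.1]
342 59 [523.1 131.7 124.3]
342 52 [523.  137.  124.4]
284 150 [471.1  56.3  96.1]
240 170 [425.6  35.9  83.3]
200 130 [381.9  74.1  60.5]
300 180 [485.6  27.   89.4]
```

View pics/w1c.png

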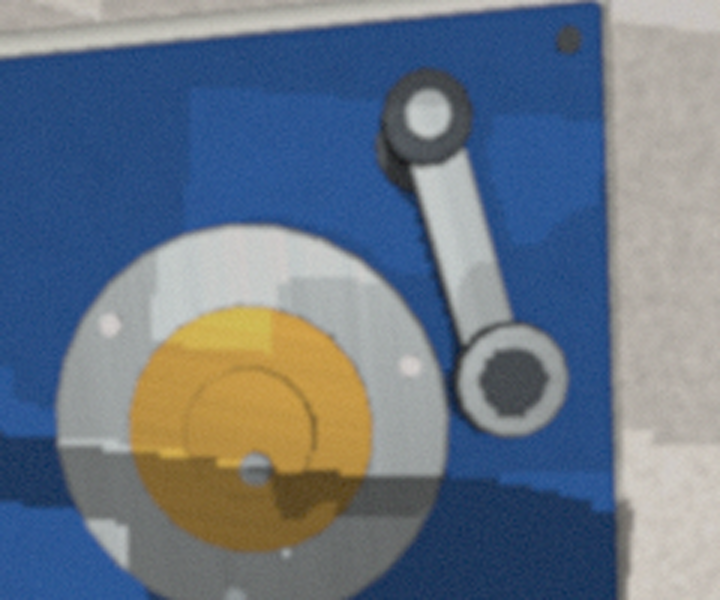

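step_arm(steps=[[0.8, 1.17, -1.5, 0, 0, 3.6, 0], [0.8, 1.17, -1.5, 0, 0, 3.6, 0], [0.8, 1.17, -1.5, 0, 0, 3.6, 0], [0.8, 1.17, -1.5, 0, 0, 3.6, 0], [0.8, 1.17, -1.5, 0, 0, 3.6, 0]])

```text
clock: 2.45
tcp_pos: [546.1, 60.3, 223.1]
eef_rot: [0.587, 0.809, -0.0, 0.0]
ft_force: [-0.7, -0.8, -0.2]
gripper_width: 47.2
```

step_arm(steps=[[0, 0, -2, 0, 0, 0, 0], [0, 0, -2, 0, 0, 0, 0], [0, 0, 0, 0, 0, 0, 0], [0, 0, 0, 0, 0, 0, 0]])

```text
clock: 2.78
tcp_pos: [544.8, 60.2, 182.7]
eef_rot: [0.588, 0.809, -0.001, -0.001]
ft_force: [-0.1, 0.4, 0.7]
gripper_width: 46.3
```

```bash
python3 - <<'E'
from h import *
s=read_state(); print(s["tcp_pos"],s["joint_positions"],s["torque"])
for n in ("wrist","side"):
    p,d=grab_frame(n); cv2.imwrite(f"pics/{n}2.png",p[...,::-1])
E
```

```text
[544.84873387  60.19473143 182.72010515] [ 1.66883762e-02  1.28294828e-02  1.67720755e+00 -2.82388509e-04
  1.45447112e+00 -2.96615211e-01] [-0.02122646 -0.06024884 -0.01840555]
```

View pics/wrist2.png

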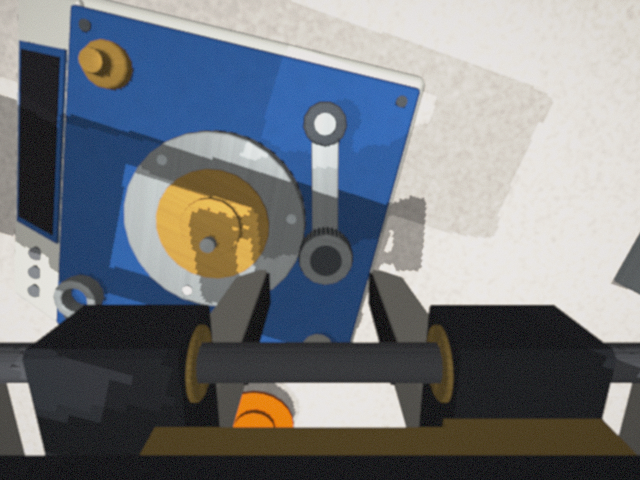

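View pics/side2.png

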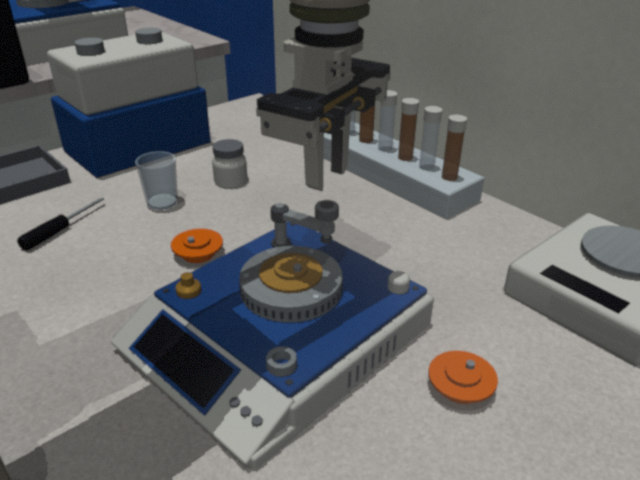

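```bash
python3 - <<'E'
from h import *
s=read_state()
for nm,u,v,z in (("knob",326,259,147.5),("pivot",324.5,124,124.5),("cup",212.5,221.5,90)):
    print(nm,rayz("wrist",u,v,z,s).round(1))
E
```

```text
knob [548.8  62.7 147.5]
pivot [525.3 132.8 124.5]
cup [470.9  45.6  90. ]
```

step_arm(steps=[[0.25, 0.25, -1.5, 0, 0, 0, 0], [0, 0, -1.5, 0, 0, 0, 0], [0, 0, -1.2, 0, 0, 0, 0], [0, 0, -1.0, 0, 0, 0, 0], [0, 0, -0.5, 0, 0, 0, 0]])

```text
clock: 3.3
tcp_pos: [548.2, 63.6, 125.9]
eef_rot: [0.587, 0.809, -0.0, -0.0]
ft_force: [-0.7, 0.0, -0.7]
gripper_width: 46.5
```

step_arm(steps=[[0, 0, 0, 0, 0, 0, 0], [0, 0, 0, 0, 0, 0, 0]])

```text
clock: 3.47
tcp_pos: [548.7, 63.8, 127.0]
eef_rot: [0.587, 0.809, 0.0, 0.0]
ft_force: [0.6, -0.6, 0.6]
gripper_width: 46.6
```

```bash
python3 - <<'E'
from h import *
s=read_state(); print(s["tcp_pos"],s["torque"],s["ft_force"])
for n in ("wrist","side"):
    p,d=grab_frame(n); 
    if n=="side": p=cv2.resize(p[80:280,180:440],None,fx=3,fy=3,interpolation=cv2.INTER_CUBIC)
    cv2.imwrite(f"pics/{n}3.png",p[...,::-1])
E
```

```text
[548.6574954   63.83594834 126.97487982] [ 0.00277955 -0.13680089 -0.02073371] [ 0.59312887 -0.60074284  0.57848505]
```

View pics/wrist3.png

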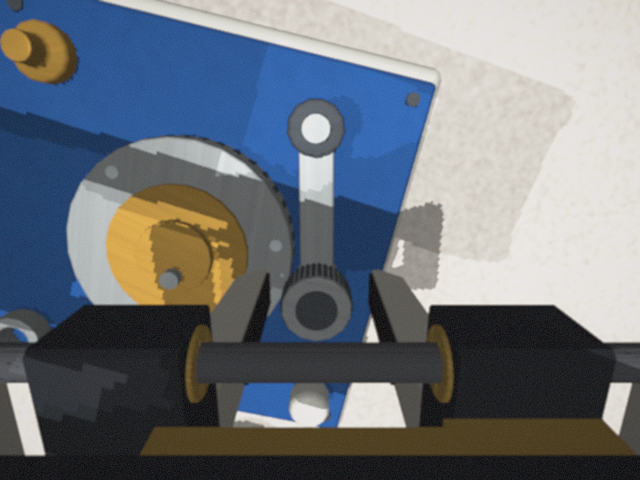

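View pics/side3.png

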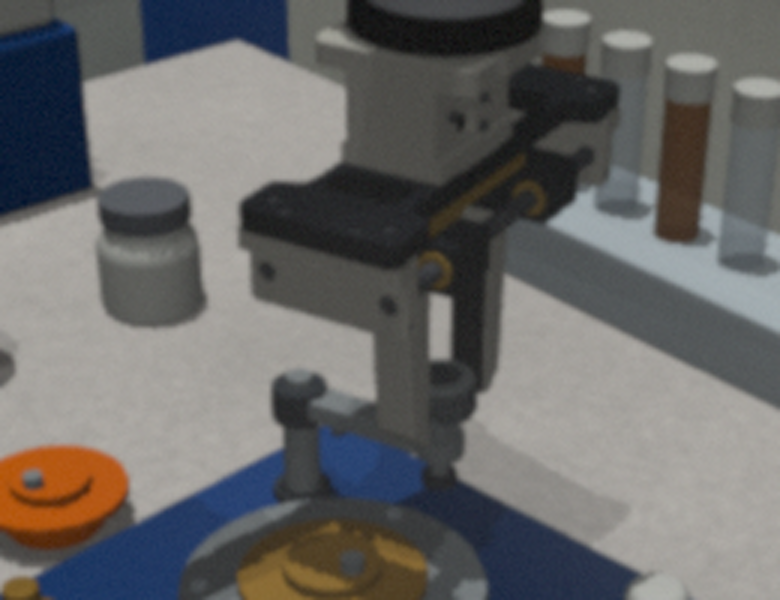

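```bash
python3 - <<'E'
import numpy as np
a0=np.arctan2(63.8-132.5,548.6-524.5);r=72.8;print(np.degrees(a0))
p=np.array([548.6,63.8])
for k in range(1,15):
    a=a0-np.radians(4*k); q=np.array([524.5+r*np.cos(a),132.5+r*np.sin(a)]); print(k,((q-p)/10).round(2),q.round(1)); p=q
E
```

```text
-70.66909985795958
1 [-0.49 -0.15] [543.7  62.3]
2 [-0.49 -0.12] [538.8  61.1]
3 [-0.5  -0.08] [533.8  60.3]
4 [-0.51 -0.05] [528.7  59.8]
5 [-0.51 -0.01] [523.6  59.7]
6 [-0.51  0.02] [518.6  59.9]
7 [-0.5   0.06] [513.5  60.5]
8 [-0.5   0.09] [508.5  61.5]
9 [-0.49  0.13] [503.6  62.8]
10 [-0.48  0.16] [498.8  64.4]
11 [-0.47  0.2 ] [494.1  66.3]
12 [-0.45  0.23] [489.6  68.6]
13 [-0.44  0.26] [485.2  71.2]
14 [-0.42  0.29] [481.   74.1]
```

step_arm(steps=[[-0.49, -0.15, 0, 0, 0, -4, 0], [-0.49, -0.12, 0, 0, 0, -4, 0], [-0.5, -0.08, 0, 0, 0, -4, 0], [-0.51, -0.05, 0, 0, 0, -4, 0], [-0.51, -0.01, 0, 0, 0, -4, 0]])

```text
clock: 3.98
tcp_pos: [524.3, 59.8, 127.7]
eef_rot: [0.72, 0.694, 0.001, 0.001]
ft_force: [1.6, -0.3, -1.1]
gripper_width: 46.5
```

step_arm(steps=[[-0.51, 0.02, 0, 0, 0, -4, 0], [-0.5, 0.06, 0, 0, 0, -4, 0], [-0.5, 0.09, 0, 0, 0, -4, 0], [-0.49, 0.13, 0, 0, 0, -4, 0], [-0.48, 0.16, 0, 0, 0, -4, 0]])

```text
clock: 4.4
tcp_pos: [499.4, 64.4, 127.7]
eef_rot: [0.83, 0.558, 0.001, 0.001]
ft_force: [1.4, -0.4, -1.8]
gripper_width: 46.6
```

step_arm(steps=[[-0.47, 0.2, 0, 0, 0, -4, 0], [-0.23, 0.11, 0, 0, 0, -2, 0], [-0.22, 0.12, 0, 0, 0, -2, 0], [0, 0, 0, 0, 0, 0, 0]])

```text
clock: 4.73
tcp_pos: [490.0, 68.7, 127.7]
eef_rot: [0.866, 0.5, 0.001, 0.001]
ft_force: [0.5, 0.2, 0.5]
gripper_width: 46.2
```

```bash
python3 - <<'E'
from h import *
s=read_state(); print(s["tcp_pos"],s["torque"],s["ft_force"],s["joint_positions"])
p,d=grab_frame("wrist"); cv2.imwrite(f"pics/wrist4.png",p[...,::-1])
E
```

```text
[490.0333975   68.72620582 127.65686132] [-0.03853702 -0.03787987  0.00342999] [0.48072305 0.20023039 0.53298012] [ 3.58997232e-02 -9.57269134e-02  1.88559928e+00 -2.88799159e-04
  1.34992503e+00  5.59865875e-01]
```

View pics/wrist4.png

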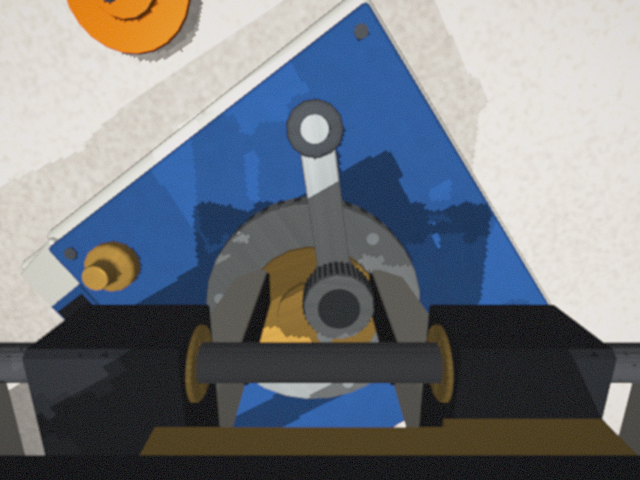

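The arm follows the right finger, with the knob at (339,307). I'll keep going in small steps until the stop pushes back.

step_arm(steps=[[-0.22, 0.13, 0, 0, 0, -2, 0], [-0.22, 0.13, 0, 0, 0, 0, 0]])

```text
clock: 4.95
tcp_pos: [485.9, 71.1, 127.4]
eef_rot: [0.874, 0.485, 0.001, 0.001]
ft_force: [1.2, -2.5, 1.7]
gripper_width: 46.5
```

step_arm(steps=[[-0.1, 0.06, 0, 0, 0, 0, 0], [-0.1, 0.06, 0, 0, 0, 0, 0]])

```text
clock: 5.12
tcp_pos: [483.4, 72.4, 127.1]
eef_rot: [0.874, 0.486, 0.0, 0.0]
ft_force: [0.9, -2.5, 0.9]
gripper_width: 46.7
```

step_arm(steps=[[-0.1, 0.06, 0, 0, 0, 0, 0], [-0.1, 0.06, 0, 0, 0, 0, 0]])

```text
clock: 5.28
tcp_pos: [481.2, 73.7, 126.8]
eef_rot: [0.874, 0.486, 0.0, 0.0]
ft_force: [1.5, -1.8, 1.3]
gripper_width: 46.8
```

step_arm(steps=[[-0.1, 0.06, 0, 0, 0, 0, 0], [-0.1, 0.06, 0, 0, 0, 0, 0]])

```text
clock: 5.45
tcp_pos: [479.5, 74.7, 126.8]
eef_rot: [0.874, 0.485, 0.0, 0.0]
ft_force: [5.8, -4.9, -2.1]
gripper_width: 46.5
```

```bash
python3 - <<'E'
from h import *
s=read_state(); print(s["tcp_pos"],s["torque"],s["ft_force"])
p,d=grab_frame("wrist"); cv2.imwrite(f"pics/wrist5.png",p[...,::-1])
for nm,u,v,z in (("pivot",315,128,124.5),): print(rayz("wrist",u,v,z,s))
E
```

```text
[479.52920388  74.70347377 126.79746899] [-0.88262227 -0.95491604 -0.00988366] [ 5.77280669 -4.92285984 -2.13764092]
[515.38144259 137.55503929 124.5       ]
```

View pics/wrist5.png

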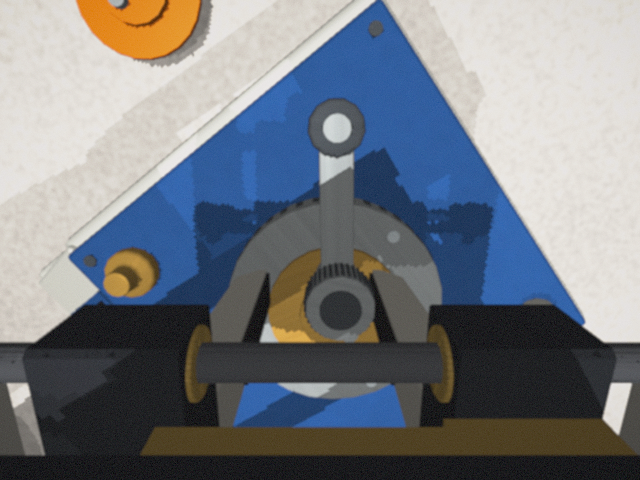

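The force rose to 7.6 N, so the arm is at the stop, and in the image the bar points at the cup's centre. Next I back off and centre on the knob. Then I lift, turn q6 back to about -2.2, and grip so the screw can be turned in one go.

```bash
python3 - <<'E'
from h import *
s=read_state()
print(rayz("wrist",341,309,147.5,s),rayz("wrist",337,128,124.5,s)); print(R.from_quat(s["eef_rot"]).as_matrix().round(3), s["joint_positions"][[0,5]])
p,d=grab_frame("side");p=cv2.resize(p[80:280,180:440],None,fx=3,fy=3,interpolation=cv2.INTER_CUBIC); cv2.imwrite(f"pics/side5.png",p[...,::-1])
E
```

```text
[485.86314486  69.38330422 147.5       ] [523.4456444  132.45957984 124.5       ]
[[ 0.529  0.849  0.001]
 [ 0.849 -0.529 -0.001]
 [ 0.     0.002 -1.   ]] [0.04929695 0.60669877]
```

View pics/side5.png

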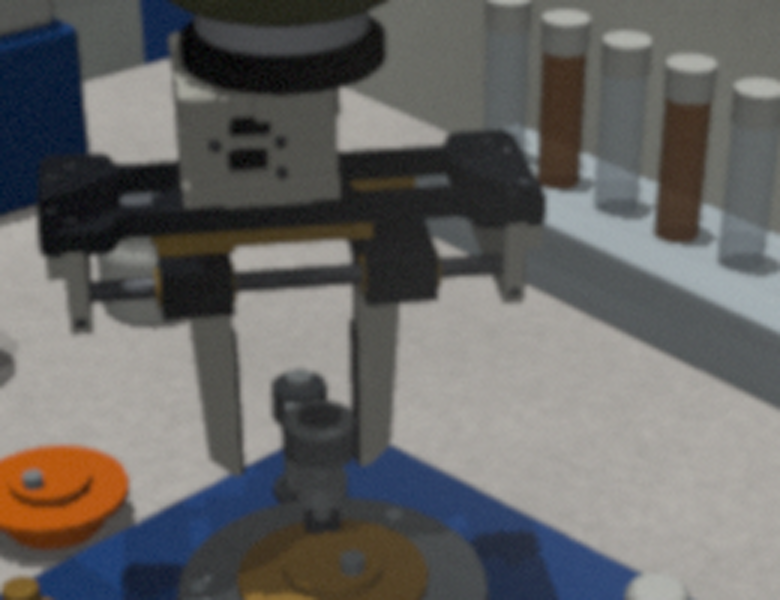

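step_arm(steps=[[0.3, -0.25, 0, 0, 0, 0, 0], [0.3, -0.25, 0, 0, 0, 0, 0], [0, 0, 0, 0, 0, 0, 0], [0, 0, 0, 0, 0, 0, 0]])

```text
clock: 5.88
tcp_pos: [485.0, 70.0, 126.4]
eef_rot: [0.874, 0.485, -0.0, -0.0]
ft_force: [0.7, 0.5, -0.4]
gripper_width: 46.4
```

step_arm(steps=[[0.1, -0.07, 0, 0, 0, 7, 0], [0, 0, 0, 0, 0, 7, 0], [0, 0, 0, 0, 0, 7, 0], [0, 0, 0, 0, 0, 7, 0], [0, 0, 0, 0, 0, 7, 0]])

```text
clock: 6.3
tcp_pos: [485.9, 69.4, 126.4]
eef_rot: [0.686, 0.728, -0.0, -0.0]
ft_force: [-0.4, 0.4, -0.3]
gripper_width: 46.5
```

step_arm(steps=[[0, 0, 0, 0, 0, 7, 0], [0, 0, 0, 0, 0, 7, 0], [0, 0, 0, 0, 0, 7, 0], [0, 0, 0, 0, 0, 7, 0], [0, 0, 0, 0, 0, 7, 0]])

```text
clock: 6.72
tcp_pos: [485.8, 69.4, 126.4]
eef_rot: [0.435, 0.9, -0.0, -0.0]
ft_force: [-0.5, 0.2, 0.6]
gripper_width: 46.2
```

step_arm(steps=[[0, 0, 0, 0, 0, 7, 0], [0, 0, 0, 0, 0, 7, 0], [0, 0, 0, 0, 0, 7, 0], [0, 0, 0, 0, 0, 7, 0], [0, 0, 0, 0, 0, 7, 0]])

```text
clock: 7.13
tcp_pos: [485.8, 69.4, 126.4]
eef_rot: [0.144, 0.99, 0.0, -0.0]
ft_force: [0.6, -0.2, 0.8]
gripper_width: 46.4
```

step_arm(steps=[[0, 0, 0, 0, 0, 7, 0], [0, 0, 0, 0, 0, 7, 0], [0, 0, 0, 0, 0, 7, 0], [0, 0, 0, 0, 0, 7, 0], [0, 0, 0, 0, 0, 7, 0]])

```text
clock: 7.55
tcp_pos: [485.8, 69.4, 126.4]
eef_rot: [-0.16, 0.987, 0.0, -0.0]
ft_force: [0.3, -0.2, -0.2]
gripper_width: 46.4
```

step_arm(steps=[[0, 0, 0, 0, 0, 0, 0], [0, 0, 0, 0, 0, 0, 0]])

```text
clock: 7.72
tcp_pos: [485.9, 69.4, 126.5]
eef_rot: [-0.155, 0.988, 0.0, -0.0]
ft_force: [0.2, 0.3, 0.3]
gripper_width: 46.9
```

```bash
python3 - <<'E'
from h import *
s=read_state(); print(s["tcp_pos"],s["torque"],s["ft_force"],s["joint_positions"])
for n in ("wrist","scene"):
    p,d=grab_frame(n)
    if n=="scene": p=cv2.resize(p[140:340,180:440],None,fx=3,fy=3,interpolation=cv2.INTER_CUBIC)
    cv2.imwrite(f"pics/{n}6.png",p[...,::-1])
E
```

```text
[485.93466975  69.37864479 126.47448221] [ 0.10448906 -0.13757536  0.01224464] [0.23215936 0.26744756 0.29184503] [ 3.71327792e-02 -1.03480401e-01  1.89505648e+00  2.46680636e-04
  1.35048203e+00 -1.84522379e+00]
```

View pics/wrist6.png

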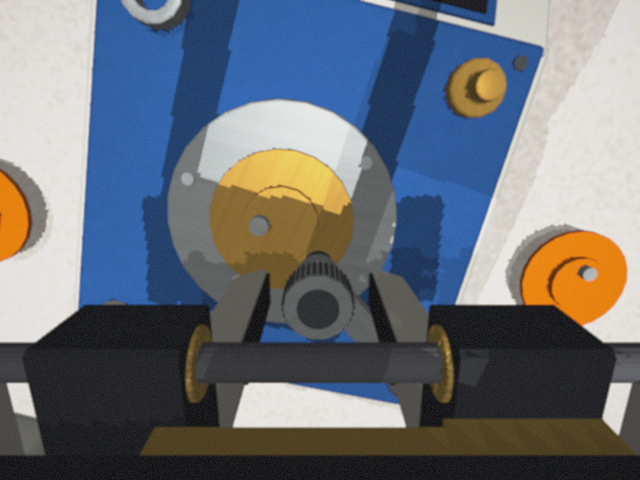

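View pics/scene6.png

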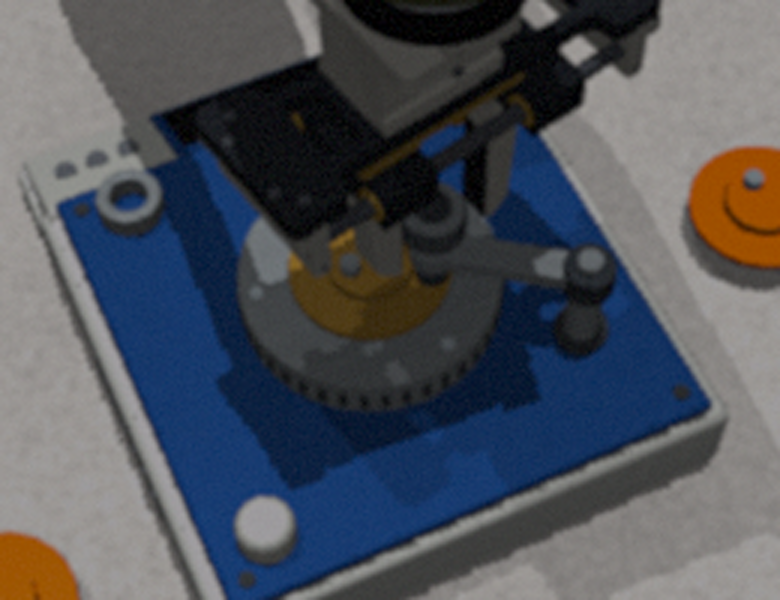

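The knob is centred between the fingers at (319,308), and everything else looks unmoved. I lower slightly and grip.

step_arm(steps=[[0, 0, -0.15, 0, 0, 0, 0.3], [0, 0, 0, 0, 0, 0, 1], [0, 0, 0, 0, 0, 0, 1], [0, 0, 0, 0, 0, 0, 1], [0, 0, 0, 0, 0, 0, 1]])

```text
clock: 8.23
tcp_pos: [486.1, 69.0, 125.1]
eef_rot: [-0.157, 0.988, -0.0, -0.0]
ft_force: [-0.3, -0.7, -0.2]
gripper_width: 29.3
```

```bash
cat > s.py <<'E'
from h import *
s=read_state(); print(s["clock"],s["tcp_pos"].round(2),"T",s["torque"].round(3),"F",s["ft_force"].round(2),"q6",s["joint_positions"][5].round(4),"tau6",s["joint_torque"][5].round(4),"w",round(s["gripper_width"],2))
E
python3 s.py
```

```text
8.2333 [486.1   69.02 125.06] T [-0.188 -0.188 -0.06 ] F [-0.3  -0.67 -0.2 ] q6 -1.8487 tau6 -0.0085 w 29.33
```

step_arm(steps=[[0, 0, -0.01, 0, 0, -4, 1], [0, 0, -0.02, 0, 0, -6, 1], [0, 0, -0.02, 0, 0, -6, 1], [0, 0, -0.02, 0, 0, -6, 1], [0, 0, -0.02, 0, 0, -6, 1]])

```text
clock: 8.65
tcp_pos: [486.1, 69.2, 124.3]
eef_rot: [0.089, 0.996, 0.0, 0.0]
ft_force: [0.1, -0.5, -0.3]
gripper_width: 29.2
```

```bash
python3 s.py
```

```text
8.65 [486.14  69.22 124.27] T [ 0.02  -0.182  0.086] F [ 0.14 -0.52 -0.26] q6 -1.3551 tau6 -2.5354 w 29.22
```

step_arm(steps=[[0, 0, -0.02, 0, 0, -6, 1], [0, 0, -0.02, 0, 0, -6, 1], [0, 0, -0.01, 0, 0, -3, 1]])

```text
clock: 8.9
tcp_pos: [486.2, 69.3, 123.8]
eef_rot: [0.219, 0.976, 0.0, 0.0]
ft_force: [-0.4, -1.2, 0.7]
gripper_width: 29.8
```

```bash
python3 s.py
```

```text
8.9 [486.21  69.31 123.84] T [ 0.038 -0.133  0.093] F [-0.37 -1.17  0.7 ] q6 -1.0925 tau6 -0.0485 w 29.76
```

Free turning torque is about 0.09 N m after 0.76 rad. From here I use smaller steps and watch the torque about z.

step_arm(steps=[[0, 0, -0.02, 0, 0, -6, 1], [0, 0, -0.01, 0, 0, -3, 1], [0, 0, -0.01, 0, 0, -3, 1]])

```text
clock: 9.15
tcp_pos: [486.3, 69.4, 123.5]
eef_rot: [0.318, 0.948, 0.0, 0.0]
ft_force: [0.4, -0.3, 0.4]
gripper_width: 29.2
```

```bash
python3 s.py
```

```text
9.15 [486.28  69.36 123.49] T [ 0.101 -0.147  0.136] F [ 0.39 -0.26  0.44] q6 -0.886 tau6 -0.9824 w 29.2
```

step_arm(steps=[[0, 0, -0.01, 0, 0, -2, 1], [0, 0, 0, 0, 0, -2, 1]])

```text
clock: 9.32
tcp_pos: [486.3, 69.4, 123.4]
eef_rot: [0.351, 0.937, 0.0, 0.0]
ft_force: [-0.3, 0.2, 0.2]
gripper_width: 29.6
```

```bash
python3 s.py
```

```text
9.3167 [486.28  69.38 123.39] T [ 0.048 -0.21   0.068] F [-0.26  0.22  0.16] q6 -0.8173 tau6 -0.6907 w 29.64
```

step_arm(steps=[[0, 0, -0.01, 0, 0, -2, 1], [0, 0, -0.01, 0, 0, -2, 1]])

```text
clock: 9.48
tcp_pos: [486.3, 69.4, 123.2]
eef_rot: [0.383, 0.924, 0.0, 0.0]
ft_force: [0.1, -0.6, 0.7]
gripper_width: 29.4
```

```bash
python3 s.py
```

```text
9.4833 [486.32  69.37 123.25] T [ 0.054 -0.236  0.113] F [ 0.09 -0.63  0.67] q6 -0.7476 tau6 -0.7804 w 29.38
```

step_arm(steps=[[0, 0, -0.01, 0, 0, -3, 1], [0, 0, -0.01, 0, 0, -3, 1]])

```text
clock: 9.65
tcp_pos: [486.4, 69.4, 123.1]
eef_rot: [0.431, 0.902, 0.0, 0.0]
ft_force: [-0.1, -0.7, 0.4]
gripper_width: 29.4
```

```bash
python3 s.py
```

```text
9.65 [486.35  69.41 123.1 ] T [ 0.102 -0.213  0.09 ] F [-0.11 -0.71  0.37] q6 -0.6422 tau6 -1.3059 w 29.37
```

step_arm(steps=[[0, 0, -0.01, 0, 0, -2, 1], [0, 0, -0.01, 0, 0, -2, 1]])

```text
clock: 9.82
tcp_pos: [486.4, 69.4, 123.0]
eef_rot: [0.462, 0.887, 0.0, 0.0]
ft_force: [-0.5, 1.1, 2.2]
gripper_width: 29.2
```

```bash
python3 s.py
```

```text
9.8167 [486.39  69.42 122.96] T [ 0.095 -0.149  0.058] F [-0.53  1.09  2.18] q6 -0.573 tau6 -0.696 w 29.25
```

step_arm(steps=[[0, 0, -0.01, 0, 0, -2, 1], [0, 0, -0.01, 0, 0, -2, 1]])

```text
clock: 9.98
tcp_pos: [486.4, 69.4, 122.8]
eef_rot: [0.493, 0.87, 0.0, 0.0]
ft_force: [-0.1, -0.2, 1.1]
gripper_width: 29.5
```

```bash
python3 s.py
```

```text
9.9833 [486.41  69.41 122.82] T [ 0.057 -0.127  0.09 ] F [-0.13 -0.23  1.13] q6 -0.5033 tau6 -0.7822 w 29.49
```

step_arm(steps=[[0, 0, -0.01, 0, 0, -2, 1], [0, 0, 0, 0, 0, -1, 1]])

```text
clock: 10.15
tcp_pos: [486.5, 69.4, 122.8]
eef_rot: [0.515, 0.857, 0.0, 0.0]
ft_force: [-0.3, 1.0, 0.9]
gripper_width: 29.5
```

```bash
python3 s.py
```

```text
10.15 [486.48  69.39 122.77] T [ 0.065 -0.173  0.107] F [-0.28  1.03  0.85] q6 -0.4509 tau6 0.0645 w 29.51
```

1.40 rad turned and still free. From here I check after every 3°.

step_arm(steps=[[0, 0, -0.01, 0, 0, -2, 1], [0, 0, 0, 0, 0, -1, 1]])

```text
clock: 10.32
tcp_pos: [486.5, 69.4, 122.7]
eef_rot: [0.537, 0.843, 0.0, 0.0]
ft_force: [-0.7, 0.1, 2.6]
gripper_width: 29.4
```

```bash
python3 s.py
```

```text
10.3167 [486.5   69.41 122.68] T [ 0.103 -0.179  0.048] F [-0.67  0.08  2.59] q6 -0.3989 tau6 -0.0222 w 29.36
```

step_arm(steps=[[0, 0, -0.01, 0, 0, -2, 1], [0, 0, 0, 0, 0, -1, 1]])

```text
clock: 10.48
tcp_pos: [486.5, 69.4, 122.6]
eef_rot: [0.559, 0.829, 0.0, 0.0]
ft_force: [-0.0, 0.5, 3.0]
gripper_width: 29.5
```

```bash
python3 s.py
```

```text
10.4833 [486.52  69.37 122.58] T [ 0.121 -0.276  0.128] F [-0.03  0.53  3.  ] q6 -0.3468 tau6 -0.0242 w 29.49
```

step_arm(steps=[[0, 0, 0, 0, 0, -2, 1], [0, 0, 0, 0, 0, -1, 1]])

```text
clock: 10.65
tcp_pos: [486.5, 69.4, 122.5]
eef_rot: [0.581, 0.814, 0.0, 0.0]
ft_force: [1.4, 1.6, 3.8]
gripper_width: 29.4
```

```bash
python3 s.py
```

```text
10.65 [486.53  69.38 122.5 ] T [ 0.205 -0.316  0.097] F [1.38 1.61 3.77] q6 -0.2945 tau6 -0.0235 w 29.38
```

step_arm(steps=[[0, 0, 0, 0, 0, -2, 1], [0, 0, 0, 0, 0, -1, 1]])

```text
clock: 10.82
tcp_pos: [486.5, 69.4, 122.4]
eef_rot: [0.602, 0.799, 0.0, 0.0]
ft_force: [1.6, 1.1, 2.8]
gripper_width: 29.3
```

```bash
python3 s.py
```

```text
10.8167 [486.51  69.38 122.42] T [ 0.21  -0.48   0.086] F [1.58 1.12 2.8 ] q6 -0.2422 tau6 -0.0198 w 29.28
```

step_arm(steps=[[0, 0, -0.01, 0, 0, -2, 1], [0, 0, 0, 0, 0, -1, 1]])

```text
clock: 10.98
tcp_pos: [486.5, 69.4, 122.4]
eef_rot: [0.623, 0.783, 0.0, 0.0]
ft_force: [2.6, 1.5, 3.1]
gripper_width: 29.2
```

```bash
python3 s.py
```

```text
10.9833 [486.55  69.37 122.38] T [ 0.23  -0.439  0.103] F [2.58 1.54 3.11] q6 -0.1898 tau6 -0.0117 w 29.24
```

step_arm(steps=[[0, 0, -0.01, 0, 0, -2, 1], [0, 0, 0, 0, 0, -1, 1]])

```text
clock: 11.15
tcp_pos: [486.5, 69.3, 122.3]
eef_rot: [0.643, 0.766, 0.0, 0.0]
ft_force: [1.8, 1.7, 3.9]
gripper_width: 29.2
```

```bash
python3 s.py
```

```text
11.15 [486.53  69.34 122.29] T [ 0.248 -0.402  0.077] F [1.76 1.67 3.86] q6 -0.1375 tau6 -0.0013 w 29.23
```

```bash
python3 - <<'E'
from h import *
s=read_state()
for n in ("wrist","side"):
    p,d=grab_frame(n)
    P=cloud(n,d,s); m=np.hypot(P[...,0]-486,P[...,1]-69)<22; m&=(P[...,2]>110)&(P[...,2]<155)
    z=P[m][:,2]; print(n,len(z),np.percentile(z,[5,25,50,75,95]).round(1))
    b=P[(np.abs(P[...,2]-117.8)<3)&(np.hypot(P[...,0]-505,P[...,1]-100)<15)]; print("bar",len(b),np.median(b,0) if len(b) else 0)
    if n=="side": p=cv2.resize(p[80:280,180:440],None,fx=3,fy=3,interpolation=cv2.INTER_CUBIC)
    cv2.imwrite(f"pics/{n}7.png",p[...,::-1])
E
```

```text
wrist 6379 [117.3 136.5 143.8 144.8 148.7]
bar 2041 [503.56710132 101.20294034 117.64918142]
side 673 [113.1 129.3 140.6 145.5 152. ]
bar 0 0
```

View pics/side7.png

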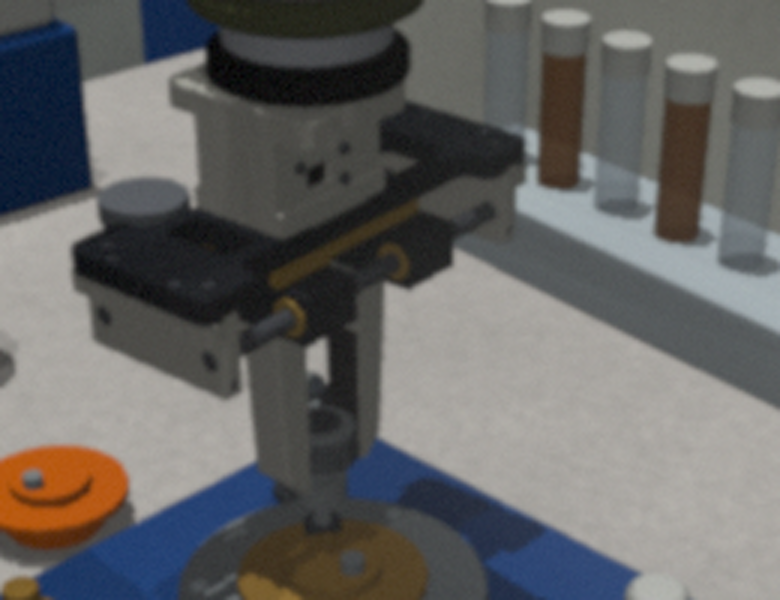

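View pics/wrist7.png

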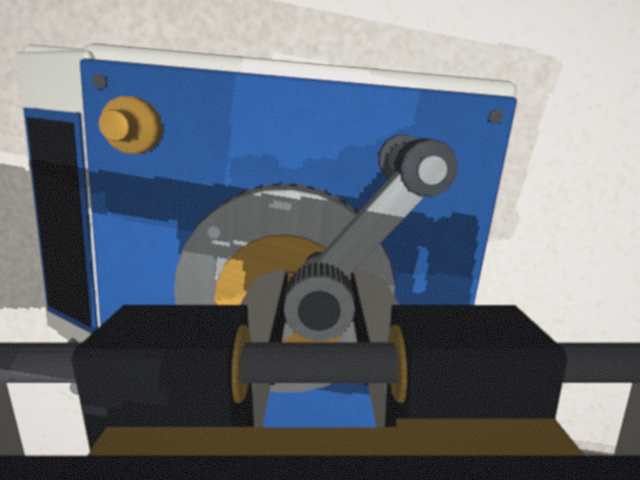

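The side view shows the foot just above or on the flange. The knob top is near 144.8 mm, against about 144.5 mm when seated, so contact is close.

step_arm(steps=[[0, 0, -0.01, 0, 0, -2, 1]])

```text
clock: 11.33
tcp_pos: [486.6, 69.3, 122.2]
eef_rot: [0.655, 0.756, 0.0, 0.0]
ft_force: [0.9, 0.7, 5.7]
gripper_width: 29.6
```

```bash
python3 s.py
```

```text
11.3333 [486.56  69.34 122.24] T [ 0.258 -0.461  0.144] F [0.89 0.7  5.71] q6 -0.1056 tau6 -1.452 w 29.55
```

step_arm(steps=[[0, 0, 0, 0, 0, -2, 1]])

```text
clock: 11.42
tcp_pos: [486.5, 69.3, 122.2]
eef_rot: [0.669, 0.743, 0.0, 0.0]
ft_force: [1.4, 1.8, 4.3]
gripper_width: 29.3
```

```bash
python3 s.py
```

```text
11.4167 [486.54  69.32 122.22] T [ 0.322 -0.507  0.153] F [1.42 1.84 4.31] q6 -0.0688 tau6 -0.9117 w 29.33
```

step_arm(steps=[[0, 0, 0, 0, 0, -1, 1]])

```text
clock: 11.5
tcp_pos: [486.6, 69.3, 122.2]
eef_rot: [0.675, 0.737, 0.0, 0.0]
ft_force: [2.3, 2.1, 4.7]
gripper_width: 29.2
```

```bash
python3 s.py
```

```text
11.5 [486.58  69.32 122.23] T [ 0.288 -0.561  0.122] F [2.25 2.13 4.71] q6 -0.0508 tau6 0.0953 w 29.23
```

step_arm(steps=[[0, 0, 0, 0, 0, 0, 1]])

```text
clock: 11.58
tcp_pos: [486.6, 69.3, 122.2]
eef_rot: [0.675, 0.738, 0.0, 0.0]
ft_force: [2.4, 1.1, 4.6]
gripper_width: 29.6
```

```bash
python3 s.py
```

```text
11.5833 [486.58  69.3  122.22] T [ 0.294 -0.62   0.054] F [2.4  1.11 4.64] q6 -0.0517 tau6 0.5718 w 29.6
```

step_arm(steps=[[0, 0, -0.01, 0, 0, -2, 1]])

```text
clock: 11.67
tcp_pos: [486.6, 69.3, 122.2]
eef_rot: [0.687, 0.727, 0.0, 0.0]
ft_force: [1.4, 2.0, 6.0]
gripper_width: 29.3
```

```bash
python3 s.py
```

```text
11.6667 [486.59  69.32 122.17] T [ 0.318 -0.56   0.097] F [1.41 1.98 6.02] q6 -0.0187 tau6 -1.3988 w 29.3
```

step_arm(steps=[[0, 0, 0, 0, 0, -1.5, 1]])

```text
clock: 11.75
tcp_pos: [486.6, 69.3, 122.2]
eef_rot: [0.697, 0.717, 0.0, 0.0]
ft_force: [2.4, 1.5, 5.1]
gripper_width: 29.3
```

```bash
python3 s.py
```

```text
11.75 [486.59  69.28 122.18] T [ 0.293 -0.54   0.133] F [2.36 1.5  5.11] q6 0.0096 tau6 -0.4746 w 29.25
```

step_arm(steps=[[0, 0, 0, 0, 0, -2, 1]])

```text
clock: 11.83
tcp_pos: [486.6, 69.3, 122.2]
eef_rot: [0.71, 0.705, 0.0, 0.0]
ft_force: [2.2, 2.2, 5.1]
gripper_width: 29.4
```

```bash
python3 s.py
```

```text
11.8333 [486.62  69.29 122.16] T [ 0.277 -0.563  0.187] F [2.21 2.15 5.15] q6 0.044 tau6 -0.8864 w 29.41
```

step_arm(steps=[[0, 0, -0.01, 0, 0, -2, 1]])

```text
clock: 11.92
tcp_pos: [486.6, 69.3, 122.1]
eef_rot: [0.722, 0.692, 0.0, 0.0]
ft_force: [3.8, 2.2, 6.0]
gripper_width: 29.1
```

```bash
python3 s.py
```

```text
11.9167 [486.63  69.29 122.12] T [ 0.255 -0.513  0.117] F [3.83 2.17 6.01] q6 0.0794 tau6 -0.7504 w 29.08
```

step_arm(steps=[[0, 0, 0, 0, 0, -2, 1]])

```text
clock: 12.0
tcp_pos: [486.6, 69.3, 122.1]
eef_rot: [0.734, 0.679, 0.0, 0.0]
ft_force: [2.1, 1.9, 5.1]
gripper_width: 29.1
```

```bash
python3 s.py
```

```text
12.0 [486.62  69.29 122.07] T [ 0.288 -0.547  0.222] F [2.09 1.94 5.15] q6 0.1143 tau6 -0.7076 w 29.11
```

step_arm(steps=[[0, 0, 0, 0, 0, -2, 1]])

```text
clock: 12.08
tcp_pos: [486.6, 69.3, 122.1]
eef_rot: [0.746, 0.666, 0.0, 0.0]
ft_force: [2.6, 1.8, 4.3]
gripper_width: 29.2
```

```bash
python3 s.py
```

```text
12.0833 [486.64  69.29 122.09] T [ 0.219 -0.573  0.197] F [2.59 1.84 4.27] q6 0.1492 tau6 -0.6931 w 29.23
```

The torque looks to be rising. I'll use 1° steps now.

step_arm(steps=[[0, 0, 0, 0, 0, -1, 1]])

```text
clock: 12.17
tcp_pos: [486.6, 69.3, 122.1]
eef_rot: [0.752, 0.66, 0.0, 0.0]
ft_force: [4.0, 1.9, 5.3]
gripper_width: 29.4
```

```bash
python3 s.py
```

```text
12.1667 [486.64  69.27 122.06] T [ 0.291 -0.645  0.185] F [3.96 1.86 5.3 ] q6 0.1669 tau6 0.1369 w 29.4
```

step_arm(steps=[[0, 0, 0, 0, 0, -0.5, 1]])

```text
clock: 12.25
tcp_pos: [486.6, 69.3, 122.1]
eef_rot: [0.754, 0.657, 0.0, 0.0]
ft_force: [2.4, 1.6, 5.5]
gripper_width: 29.4
```

```bash
python3 s.py
```

```text
12.25 [486.64  69.29 122.07] T [ 0.223 -0.674  0.17 ] F [2.39 1.63 5.46] q6 0.1748 tau6 0.2519 w 29.4
```

step_arm(steps=[[0, 0, 0, 0, 0, -1.5, 1]])

```text
clock: 12.33
tcp_pos: [486.6, 69.3, 122.0]
eef_rot: [0.762, 0.647, 0.0, 0.0]
ft_force: [2.6, 1.8, 5.4]
gripper_width: 29.2
```

```bash
python3 s.py
```

```text
12.3333 [486.64  69.28 122.05] T [ 0.32  -0.639  0.134] F [2.56 1.84 5.35] q6 0.2001 tau6 -0.8021 w 29.22
```

step_arm(steps=[[0, 0, 0, 0, 0, -0.5, 1]])

```text
clock: 12.42
tcp_pos: [486.6, 69.3, 122.0]
eef_rot: [0.766, 0.643, 0.0, 0.0]
ft_force: [3.9, 1.6, 5.3]
gripper_width: 29.5
```

```bash
python3 s.py; python3 - <<'E'
from h import *
s=read_state(); p,d=grab_frame("side"); cv2.imwrite("pics/side8.png",cv2.resize(p[180:300,220:400],None,fx=4,fy=4,interpolation=cv2.INTER_CUBIC)[...,::-1])
E
python3 s.py
```

```text
12.4167 [486.65  69.29 122.03] T [ 0.249 -0.712  0.182] F [3.92 1.59 5.29] q6 0.2101 tau6 0.2614 w 29.49
12.4667 [486.64  69.31 122.04] T [ 0.313 -0.622  0.123] F [2.84 2.59 5.05] q6 0.2101 tau6 0.1973 w 29.5
```

View pics/side8.png

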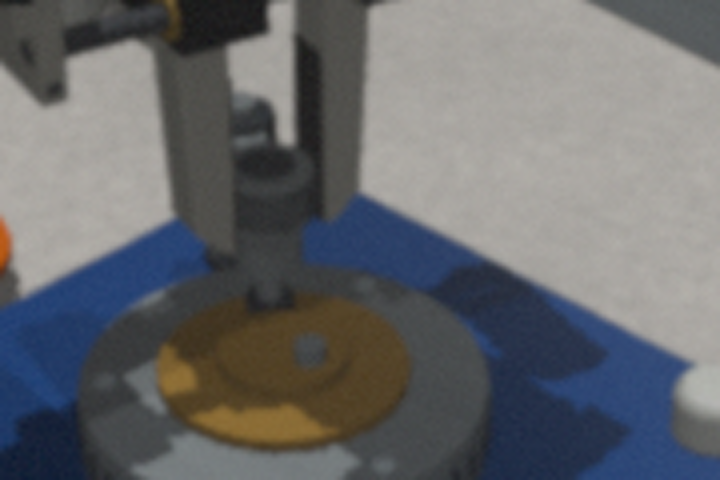

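step_arm(steps=[[0, 0, 0, 0, 0, -2, 1]])

```text
clock: 12.55
tcp_pos: [486.7, 69.3, 122.0]
eef_rot: [0.776, 0.631, 0.001, 0.0]
ft_force: [2.5, 2.5, 4.2]
gripper_width: 29.3
```

```bash
python3 s.py
```

```text
12.55 [486.66  69.29 122.03] T [ 0.265 -0.708  0.152] F [2.48 2.46 4.17] q6 0.2432 tau6 -1.3327 w 29.31
```

step_arm(steps=[[0, 0, 0, 0, 0, -1.5, 1]])

```text
clock: 12.63
tcp_pos: [486.7, 69.3, 122.0]
eef_rot: [0.785, 0.62, 0.001, 0.0]
ft_force: [2.9, 1.1, 5.0]
gripper_width: 29.2
```

```bash
python3 s.py
```

```text
12.6333 [486.67  69.27 122.  ] T [ 0.244 -0.715  0.189] F [2.85 1.07 5.04] q6 0.2713 tau6 -0.416 w 29.2
```

I'll check whether the knob is still turning and dropping by measuring its rim height, compared with the earlier 144.8.

```bash
cat > kz.py <<'E'
from h import *
s=read_state(); p,d=grab_frame("wrist"); P=cloud("wrist",d,s)
m=np.zeros(d.shape,bool); cv2_=np.zeros(d.shape,np.uint8); cv2.ellipse(cv2_,(319,310),(32,30),0,0,360,1,-1); cv2.ellipse(cv2_,(319,310),(23,22),0,0,360,0,-1); m=cv2_>0
z=P[m][:,2]; print("rim z",np.percentile(z,[10,25,50,75,90]).round(2),"bar",np.nanmedian(P[...,2][(abs(P[...,2]-118)<2)]).round(2))
t=read_state()["torque"][2]; print("t",t)
import sys; cv2.imwrite("pics/kz_%s.png"%sys.argv[1],cv2.resize(p[230:350,240:400],None,fx=4,fy=4,interpolation=cv2.INTER_CUBIC)[...,::-1])
E
python3 kz.py a
```

```text
rim z [nan nan nan nan nan] bar 117.77
t 0.17555381157034827
```

View pics/kz_a.png

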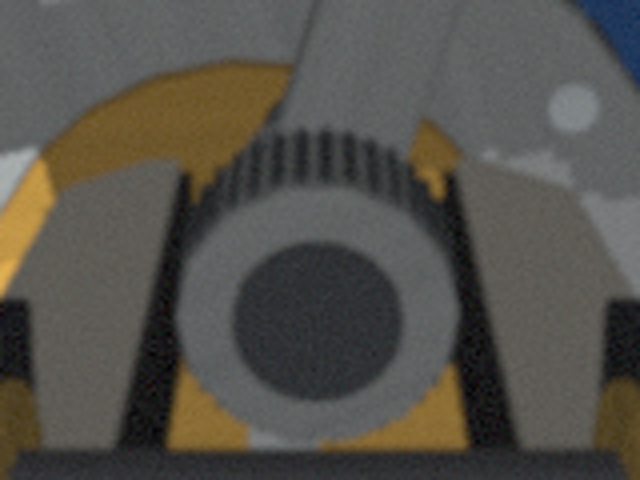

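```bash
sed -i 's/np.percentile(z/np.nanpercentile(z/' kz.py; python3 - <<'E'
from h import *
import subprocess
Z=[];T=[]
for i in range(8):
    s=read_state(); T.append(s["torque"][2]); p,d=grab_frame("wrist"); P=cloud("wrist",d,s)
    k=np.zeros(d.shape,np.uint8); cv2.ellipse(k,(319,309),(32,30),0,0,360,1,-1); cv2.ellipse(k,(319,310),(23,22),0,0,360,0,-1)
    z=P[k>0][:,2]; Z.append([np.isfinite(z).sum(),np.nanmedian(z),np.nanmedian(P[...,2][(abs(P[...,2]-118)<2)])])
print(np.round(Z,2).tolist()); print(np.round(T,3),np.mean(T))
# knurl phase compare wrist7 vs now
a=cv2.imread("pics/wrist7.png"); cv2.imwrite("pics/cmp.png",np.hstack([cv2.resize(x,None,fx=5,fy=5,interpolation=cv2.INTER_CUBIC) for x in (a[255:330,280:360],p[255:330,280:360,::-1])])[:600,:800])
E
python3 s.py
```

```text
[[1440.0, 143.38, 117.76], [1442.0, 143.37, 117.73], [1440.0, 143.38, 117.78], [1434.0, 143.38, 117.77], [1442.0, 143.39, 117.78], [1443.0, 143.41, 117.76], [1436.0, 143.45, 117.8], [1441.0, 143.43, 117.81]]
[0.176 0.11  0.101 0.147 0.083 0.064 0.086 0.051] 0.10227036914420189
13.0833 [486.65  69.28 122.  ] T [ 0.318 -0.783  0.125] F [3.67 1.55 6.04] q6 0.2695 tau6 0.086 w 29.84
```

View pics/cmp.png

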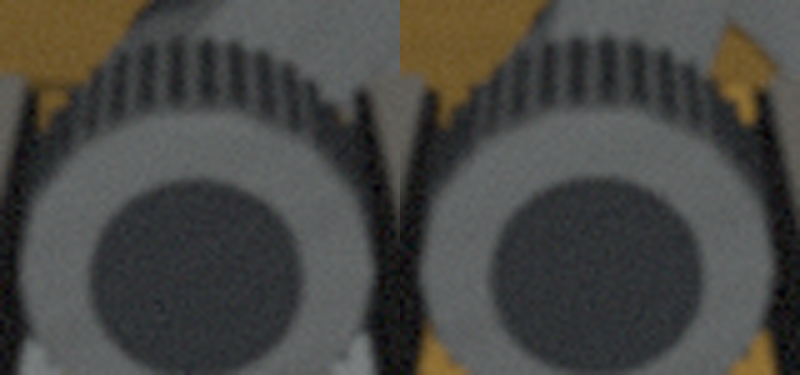

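The knurl sits the same in the fingers as before, so there's no sign of slip. Readings at rest relax, so only readings while turning count. I'll continue with small steady moves.

step_arm(steps=[[0, 0, 0, 0, 0, -2, 1]])

```text
clock: 13.17
tcp_pos: [486.6, 69.3, 122.0]
eef_rot: [0.795, 0.607, 0.001, 0.0]
ft_force: [3.7, 2.0, 5.0]
gripper_width: 29.5
```

```bash
python3 s.py
```

```text
13.1667 [486.65  69.29 121.99] T [ 0.199 -0.785  0.25 ] F [3.67 2.03 4.95] q6 0.3037 tau6 -1.4238 w 29.47
```

step_arm(steps=[[0, 0, 0, 0, 0, -2, 1]])

```text
clock: 13.25
tcp_pos: [486.6, 69.3, 122.0]
eef_rot: [0.806, 0.592, 0.0, 0.0]
ft_force: [3.6, 1.3, 4.8]
gripper_width: 29.5
```

```bash
python3 s.py
```

```text
13.25 [486.64  69.27 121.97] T [ 0.265 -0.9    0.221] F [3.56 1.33 4.81] q6 0.3406 tau6 -0.8196 w 29.49
```

step_arm(steps=[[0, 0, 0, 0, 0, -0.7, 1]])

```text
clock: 13.33
tcp_pos: [486.6, 69.2, 121.9]
eef_rot: [0.81, 0.587, 0.0, 0.0]
ft_force: [4.3, 1.1, 4.4]
gripper_width: 29.3
```

```bash
python3 s.py; python3 - <<'E'
from h import *
Z=[];T=[]
for i in range(6):
    s=read_state(); p,d=grab_frame("wrist"); P=cloud("wrist",d,s)
    T.append(read_state()["torque"][2])
    k=np.zeros(d.shape,np.uint8); cv2.ellipse(k,(319,309),(32,30),0,0,360,1,-1); cv2.ellipse(k,(319,310),(23,22),0,0,360,0,-1)
    z=P[k>0][:,2]; Z.append(np.nanmedian(z))
print(np.round(Z,2)); print(np.round(T,3),np.mean(T))
E
```

```text
13.3333 [486.62  69.24 121.93] T [ 0.245 -0.987  0.155] F [4.33 1.12 4.41] q6 0.3534 tau6 0.4218 w 29.33
[143.23 143.27 143.23 143.28 143.3  143.28]
[0.162 0.13  0.137 0.158 0.169 0.113] 0.1448698815282636
```

step_arm(steps=[[0, 0, 0, 0, 0, -0.5, 1]])

```text
clock: 13.72
tcp_pos: [486.6, 69.2, 121.9]
eef_rot: [0.812, 0.584, 0.0, 0.0]
ft_force: [4.6, 1.9, 5.4]
gripper_width: 29.3
```

```bash
python3 s.py
```

```text
13.7167 [486.62  69.23 121.93] T [ 0.316 -1.047  0.166] F [4.62 1.89 5.37] q6 0.3601 tau6 -0.1837 w 29.25
```

step_arm(steps=[[0, 0, 0, 0, 0, -0.5, 1]])

```text
clock: 13.8
tcp_pos: [486.6, 69.2, 121.9]
eef_rot: [0.814, 0.58, 0.0, 0.0]
ft_force: [5.0, 1.3, 4.8]
gripper_width: 29.3
```

```bash
python3 s.py
```

```text
13.8 [486.61  69.24 121.95] T [ 0.246 -0.974  0.202] F [4.97 1.28 4.77] q6 0.3694 tau6 -0.0335 w 29.32
```

step_arm(steps=[[0, 0, 0, 0, 0, -0.5, 1]])

```text
clock: 13.88
tcp_pos: [486.6, 69.2, 121.9]
eef_rot: [0.817, 0.577, 0.0, 0.0]
ft_force: [5.7, 1.7, 5.0]
gripper_width: 29.2
```

```bash
python3 s.py
```

```text
13.8833 [486.64  69.24 121.95] T [ 0.299 -1.064  0.294] F [5.69 1.72 4.96] q6 0.3782 tau6 0.0125 w 29.15
```

```bash
cat > st.py <<'E'
from h import *
T=[]
for i in range(8):
    grab_frame("side"); T.append(read_state()["torque"][2])
print(np.round(T,3),np.mean(T),read_state()["joint_positions"][5])
E
python3 st.py
```

```text
[0.232 0.227 0.224 0.213 0.189 0.209 0.226 0.243] 0.22038616536793032 0.377757601490102
```

Held torque is now a steady 0.22 N m against 0.09 free, a rise of 0.12 to 0.13 N m, so the foot is firmly seated. I stop here, let go and lift away.

step_arm(steps=[[0, 0, 0, 0, 0, 0, 0.3], [0, 0, 0, 0, 0, 0, 0], [0, 0, 0, 0, 0, 0, 0], [0, 0, 0, 0, 0, 0, 0], [0, 0, 0, 0, 0, 0, 0]])

```text
clock: 14.7
tcp_pos: [485.3, 69.1, 120.9]
eef_rot: [0.817, 0.576, -0.001, -0.0]
ft_force: [0.2, 0.2, 0.0]
gripper_width: 46.3
```

```bash
python3 s.py
```

```text
14.7 [485.34  69.07 120.9 ] T [-0.007 -0.033 -0.039] F [0.25 0.24 0.  ] q6 0.3794 tau6 -0.0094 w 46.28
```

step_arm(steps=[[0, 0, 0.5, 0, 0, 0, 0], [0, 0, 1.5, 0, 0, 0, 0], [0, 0, 3, 0, 0, 0, 0], [0, 0, 3, 0, 0, 0, 0], [0, 0, 3, 0, 0, 0, 0]])

```text
clock: 15.12
tcp_pos: [485.5, 69.2, 232.8]
eef_rot: [0.817, 0.576, -0.001, -0.0]
ft_force: [-0.7, 1.1, 0.4]
gripper_width: 46.3
```

step_arm(steps=[[0, -1.5, 2, 0, 0, 0, 0], [0, -1.5, 2, 0, 0, 0, 0], [0, -1.5, 2, 0, 0, 0, 0], [0, 0, 0, 0, 0, 0, 0], [0, 0, 0, 0, 0, 0, 0]])

```text
clock: 15.53
tcp_pos: [486.8, 23.7, 293.1]
eef_rot: [0.818, 0.576, 0.001, 0.001]
ft_force: [0.1, 0.1, -1.5]
gripper_width: 46.2
```

```bash
python3 s.py; python3 - <<'E'
from h import *
s=read_state()
for n in ("wrist","scene","side"):
    p,d=grab_frame(n)
    if n=="wrist":
        P=cloud(n,d,s)
        for nm,lo,hi in (("knob",138,150),("bar",115,119.5),("pivot",121,127)):
            m=(P[...,2]>lo)&(P[...,2]<hi)&(np.hypot(P[...,0]-500,P[...,1]-95)<60); print(nm,m.sum(),np.median(P[m],0).round(1))
    if n=="scene": p=cv2.resize(p[140:340,180:440],None,fx=3,fy=3,interpolation=cv2.INTER_CUBIC)
    if n=="side": p=cv2.resize(p[180:400,140:440],None,fx=2.6,fy=2.6,interpolation=cv2.INTER_CUBIC)
    cv2.imwrite(f"pics/{n}9.png",p[...,::-1])
E
```

```text
15.5333 [486.8   23.7  293.11] T [-0.075 -0.042 -0.036] F [ 0.07  0.09 -1.5 ] q6 0.2874 tau6 -0.2179 w 46.19
knob 1073 [485.4  69.9 143.5]
bar 1139 [505.7 104.  117.7]
pivot 359 [522.8 133.  122.7]
```

View pics/wrist9.png

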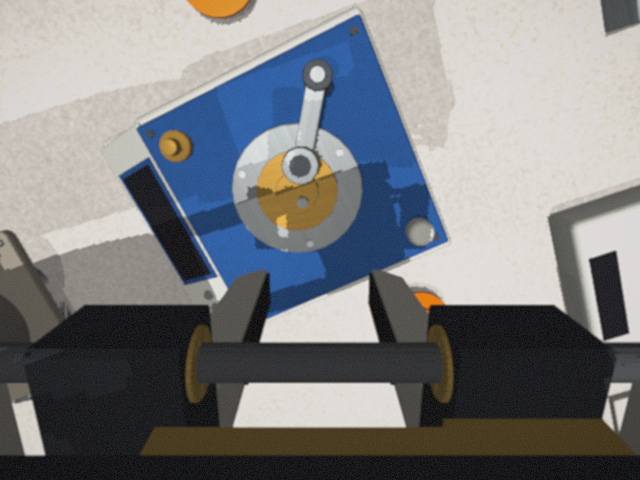

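View pics/scene9.png

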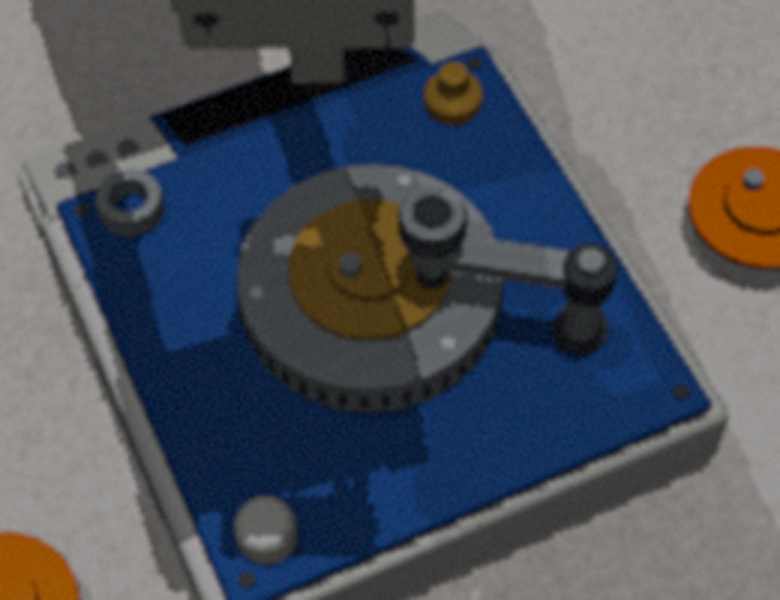

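View pics/side9.png

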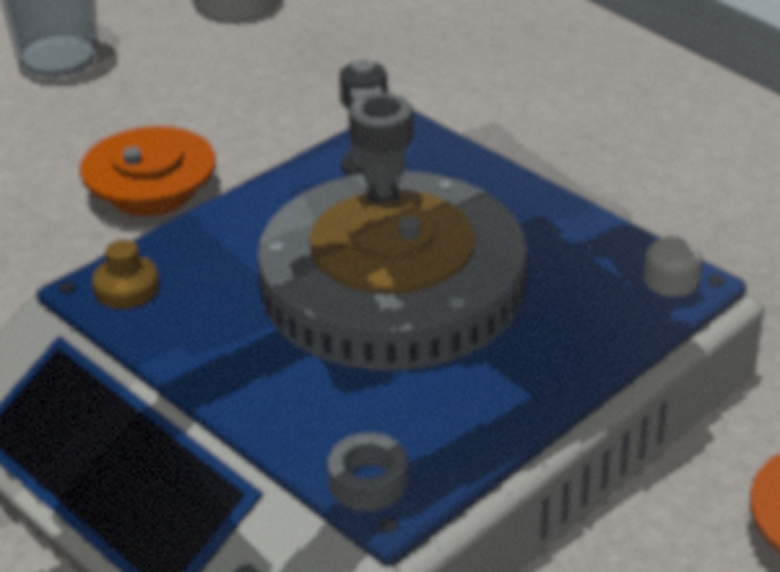

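```bash
python3 -c "
from plant import *
print(job_done())"
```

```text
the job is handed in; nothing more can be done
None
```

The clamp arm is at its stop over the cup's flange, and the thumbscrew is tightened onto it. The job was handed in at about 16 s of the 64 s; it reports no verdict.

**What I did:** I pushed the knob clockwise with the open fingers until the stop pushed back (about 7.6 N). I then turned the thumbscrew clockwise about 2.2 rad in one grip, let go and lifted clear.

**Last checks:**
- **Tightness:** the torque rose from about 0.09 N m turning freely to a steady 0.22 N m, averaged over 8 readings at hold. That rise of about 0.13 N m is at the top of the stated 0.08–0.13 range. Assuming 1.6 mm per rad with no extra friction, it is roughly 75–80 N on the flange, but I could not measure that force directly.
- **Thread:** the knob came down 3.6 mm, which matches the angle turned, and it had not backed off after I let go.
- **Everything else:** the bar points at the bore, the cup sits flat in its seat, and the gauge, collar and cap look unmoved. The robot touches nothing.

**What disagreed:**
- Single torque readings scattered by about 0.04 N m, so I judged the seating from averages.
- The seated gap under the knob measured 7.7 mm, against the "about 8.5 mm" given. I put this down to depth error, because the pivot top also read up to about 2 mm low.
- The two fixed cameras differed by about 7 mm, so I positioned from the wrist camera.

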